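# Wind a cigar mould shut in the bench press

### The arm

A 7-joint arm with a two-finger parallel gripper is mounted at the origin on the work surface. World frame = base frame: x ahead of the robot, y to its left, z up, the work surface at z = 0. Lengths are in m, angles in rad, forces in N, time in s.
With the tool pointing down it reaches from about 0.4 to 0.925 m from the base axis. Payload 5.6 kg.
Tool frame: the origin (TCP) lies on the centre line of the jaws, within the pads' length; the fingertips stand tip_extent ahead of it and the grasp point (between the pads) is the TCP (tip_extent is the distance from the TCP to the fingertips, in m); z points along the fingers, y is the line along which they close (so a half turn about z gives the same grasp; the last joint's range is limited). The gripper opens to 85 mm and grips with 20 to 120 N. Pads are 22 mm wide; open, the fingers measure 114 mm over their backs; the gripper's body (76 mm by 85 mm) begins 54 mm behind the grasp point. The pads swing forward as they close: fully open they stand 13 mm farther back than shut.
Start: joints at [-1.2, 0.468, -0.012, 1.603, 0.006, 1.071, -0.056], TCP at [0.261, 0.595, 0.25] pointing down, gripper open.
Joint ranges: [-2.53, 2.53], [-0.31, 2.02], [-1.57, 1.55], [0.28, 2.44], [-1.29, 4.43], [0.15, 1.84], [-2.92, 2.92]. Speed limits (rad/s): [2.57, 2.57, 3.14, 3.14, 3.14, 3.14, 3.14].

### API

Orientations are given as a rotation vector (axis times angle).
In Python, from cell import state, read_camera, calibration, sign_off, tip_extent gives the robot as it stands. The module is installed in compiled form; this text tells all that it offers.
- The arm moves only by the tool apply_moves, never from a script. Its argument "rows" is a list of rows, each a list of 3 entries, a list of its own where there are three numbers: the opening, from 0 (shut) to 1 (fully open), then the shift along the world's x, y, z in m, then the turn about the world's z in units of 8 degrees (1.0 is 8 degrees). In form: [[hand, [dx, dy, dz], spin], ...]. A call has 1 to 10 rows; each row is the pose to reach, as a shift and turn from the pose commanded when the call began; what a row does not reach only later rows make up. A row lasts 1/10 s, in which the tool goes at most 50 mm and 8.59 degrees, less where a joint would pass 70% of its speed; a pose out of reach is approached as far as the arm can. A call with a gripper value outside its range is refused whole. The fingers move at their own pace and stop on an object; "squeeze" is the grip in N (left out, the last holds). Time passes only in rows, so rows that repeat a pose let the fingers close. It gives the time, the measured TCP pose, the force, the opening and the grip force at its end, in the units of the state.
- state(): the state, without advancing time (a new reading comes with each control period).
- read_camera(name): name is "scene" or "top" or "wrist"; returns the picture (480x640x3 uint8, red, green, blue); there is no depth.
- calibration(name): a dict with "mtx" (3x3 intrinsics, pixels), "position" and "rotation" of the camera in the world; the wrist camera has in their place "T_tool_cam" (4x4, takes a point from camera to tool coordinates, whose origin is the TCP and whose axes are the flange's). Camera axes: x right, y up, looking along -z (the intrinsics and any distortion apply to the point x, -y, -z); pixel columns grow to the right and rows downward; lengths in m; the calibration is good to about 2 mm. A picture is of the moment at which its call begins: read the wrist's pose just before it. calibration takes no time and is no camera call.
- sign_off(): hands the job in; it is judged then, once.
The state is a dict: "time": time; "joint_positions": joint angles; "dq": joint speeds; "tau": joint torques, N m; "ee_pos": TCP position; "tool_rot": TCP orientation; "contact_force": force on the tool from outside, world axes, zero at the start; "wrist_torque": the same for the moment, N m; "width": opening from 0.0 (shut) to 1.0 (fully open); "finger_force": force on a finger pad.
Only numpy, scipy, OpenCV 4.12 (cv2) and the standard library are available. Lean on these libraries where they do the work, as an engineer would, in place of code of your own. Each camera call takes 0.05 s, during which the arm holds its last target. There are 200 camera calls.

### The job

Push the black cigar mould along the bed of the bench press until it is fully home against the end stop. Then wind the press's handwheel clockwise (seen from above), more than a full turn, until the platen has squeezed the two halves of the mould fully shut and is clamped tight on it, but do not go on forcing the wheel once it is tight. Leave the tape roll, the white pot and the wooden gauge beside the press where they are.

Things in the scene. Friction and masses are not known exactly. Their poses are not given: they have to be found in the camera images.
- press: Fixed green screw press; bed 240 x 380 x 20 mm, y -160 to 220 mm; 25 mm columns at x +-88 mm; crossbeam 220 x 55 mm at heights 135 to 165 mm. Origin on the table under the screw axis, z up. The mould slides along the press's y between rails 117 mm apart, 12 mm high: open loading end at +y, end stop at -y (face at y = -140 mm, a mould against it is centred under the screw).
- mould: Lower half of the black plastic cigar mould, 110 (x) x 280 (y) x 26 mm high, loose on the press bed, axes as the press's. Origin at the centre of its underside; it starts 60 to 100 mm out towards the press's +y. Home: origin at the press's y = 0. About 0.85 kg with its upper half.
- mould_end (a point): Centre of the mould's outer end face (the +y end, 110 mm wide, 26 mm high): the face to push on. It is 13 mm above the bed; when the mould is home it is 140 mm from the screw axis, clear of the wheel.
- mould_top (a joint): Gap between the mould's halves, m: 0 = fully shut, 0.010 = fully open; starts at 0.006 to 0.010. The upper half (110 x 280 x 24 mm) stands over the lower on stiff sprung guide pins; 15 to 20 N presses it down.
- lid_top (a point): Centre of the top face of the mould's upper half.
- platen: Dark steel pressing plate, 90 x 140 x 14 mm, under the crossbeam, with the 16 mm screw that runs up through the wheel's hub. The wheel drives it straight down, 2.5 mm per radian (16 mm a turn). This origin is not on the plate: see point platen_face.
- platen_face (a point): Centre of the platen's underside, the face that presses on the mould.
- wheel (a joint): Handwheel angle, rad; grows clockwise seen from above, lowering the platen. Starts at 0 to 1.2; shutting the mould takes 1.1 to 1.4 turns. The wheel keeps its height and stays where left. Free it takes 0.25 to 0.4 N m, more the faster it turns (5 to 8 N on a spoke 50 mm out); tight is 0.5 to 0.7 N m (10 to 14 N at 50 mm, 6 to 8 N at the rim); 1.0 N m is too much.
- wheel_centre (a point): Centre of the handwheel on its upright axis, mid height of rim and spokes, 225 mm up. Dark steel: rim bar 14 mm thick, mean radius 85 mm; hub 34 mm across, 14 mm above this point; three spokes 120 degrees apart, 12 mm wide, 10 mm high. The gaps between the spokes are open down to the crossbeam, 54 mm below. The 16 mm screw stands up to 40 mm above this point.
- wheel_spoke (a point): Middle of one of the three spokes, 48 mm from the wheel's axis, at mid height; it goes round with the wheel.
- tape: Bystander: roll of paper tape lying flat, 60 mm across, 20 mm high, standing beside the press; origin under its centre.
- gluepot: Bystander: small white ceramic pot, 52 mm across, 62 mm high, beside the press; origin under its centre.
- gauge: Bystander: wooden length gauge, 30 x 160 x 18 mm, lying beside the press; origin under its centre.

How it is judged:
By the outcome, as a careful person would: the job done as asked, in the order asked, and still so for the second after the job is handed in, with the robot touching nothing.
It also fails if it takes over 61 s, if anything falls off the work surface, if the arm or the gripper's body presses on something with over 40 N, if the wrist force passes 120 N, or if a joint passes its speed limit or range.

## Working session

There is one attempt and no reset: what is moved stays moved. The work goes in short steps, Python scripts to look and compute and a tool call to move; the robot and the scene stay as the last step left them, time stands still between calls to the robot, and variables do not carry over. Pictures are saved under pics/ and viewed, at most 10 in all, crops included, and the job is handed in when it is done.

Besides the shell and the picture viewer there is one more tool, called after "Request:" as name(argument=value, ...), one argument or row to a line, values as JSON. apply_moves: Moves the arm, as the interface text tells. Its arguments: {"type":"object","properties":{"rows":{"type":"array","items":{"type":"array"}},"squeeze":{"type":"number"}},"required":["rows"]}

```bash
mkdir -p pics
python3 - <<'E'
from cell import *
import cv2,numpy as np
print(state()); print(tip_extent)
for n in("scene","top"):
    print(calibration(n)); cv2.imwrite(f"pics/{n}0.png",read_camera(n)[:,:,::-1])
print(calibration("wrist"))
E
```

```text
{'time': 0.0, 'joint_positions': array([-1.20002614,  0.46839814, -0.01154835,  1.60364596,  0.00601547,
        1.07142428, -0.05633231]), 'dq': array([-0.00092555, -0.00069834, -0.00076417,  0.00096346,  0.00091233,
        0.00071412,  0.00017936]), 'tau': array([ 1.12711528e-03, -5.32396495e+01,  2.21857103e-02, -2.51307285e+01,
        1.15613372e-02,  7.90267222e-03, -2.42940388e-06]), 'ee_pos': array([0.2612191 , 0.59460919, 0.24931545]), 'tool_rot': array([-6.45488876e-01, -3.07434379e+00,  2.87417743e-03]), 'contact_force': array([-0.33323379,  0.29584263,  0.1129255 ]), 'wrist_torque': array([-0.00538256, -0.04601627,  0.01304044]), 'finger_force': 0.0, 'width': 0.9990062558312952}
0.019
{'mtx': array([[474.14650932,   0.        , 323.09262075],
       [  0.        , 474.14650932, 241.00753837],
       [  0.        ,   0.        ,   1.        ]]), 'position': array([1.01859765, 0.47129211, 0.56340336]), 'rotation': array([0.43670539, 1.21526343, 2.14667046])}
{'mtx': array([[448.63047396,   0.        , 317.37945852],
       [  0.        , 448.63047396, 229.97044147],
       [  0.        ,   0.        ,   1.        ]]), 'position': array([ 0.50852965, -0.03336834,  1.01033368]), 'rotation': array([ 0.05214194, -0.05870265, -1.57010548])}
{'mtx': array([[361.19716324,   0.        , 319.77225505],
       [  0.        , 361.19716324, 239.68048496],
       [  0.        ,   0.        ,   1.        ]]), 'T_tool_cam': array([[-6.13270584e-04,  9.60704868e-01,  2.77571216e-01,
         6.99382638e-02],
       [ 9.99999603e-01,  7.68603383e-04, -4.50805647e-04,
        -1.07754380e-03],
       [-6.46433356e-04,  2.77570829e-01, -9.60704958e-01,
        -1.24683365e-01],
       [ 0.00000000e+00,  0.00000000e+00,  0.00000000e+00,
         1.00000000e+00]])}
```

View pics/scene0.png

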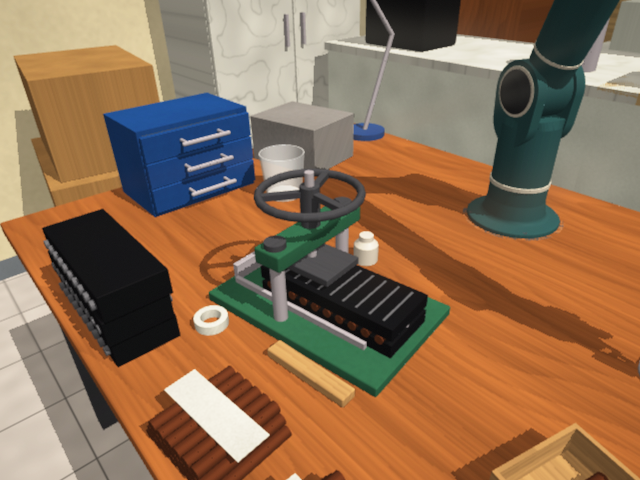

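View pics/top0.png

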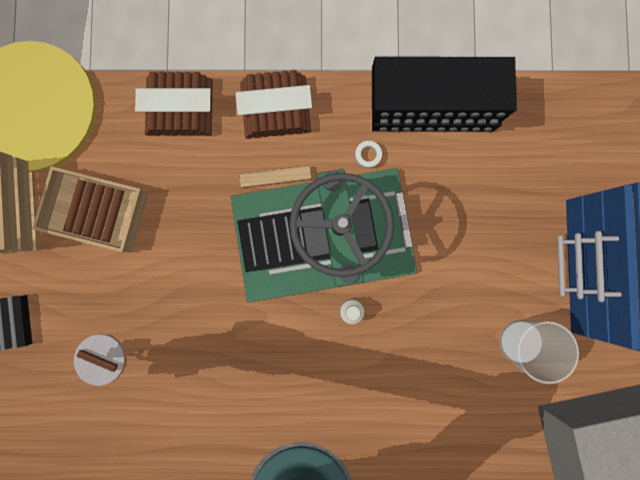

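```bash
cat > h.py <<'E'
from cell import *
import cv2,numpy as np
from scipy.spatial.transform import Rotation as R
def cast(n,uv,z):
    c=calibration(n);K=c["mtx"];uv=np.atleast_2d(uv).astype(float)
    d=np.c_[(uv[:,0]-K[0,2])/K[0,0],-(uv[:,1]-K[1,2])/K[1,1],-np.ones(len(uv))]
    d=R.from_rotvec(c["rotation"]).apply(d);p=np.array(c["position"])
    return p+d*((z-p[2])/d[:,2])[:,None]
def proj(n,P):
    c=calibration(n);K=c["mtx"]
    q=R.from_rotvec(c["rotation"]).inv().apply(np.atleast_2d(P)-c["position"])
    return np.c_[K[0,2]+K[0,0]*q[:,0]/-q[:,2],K[1,2]-K[1,1]*q[:,1]/-q[:,2]]
E
python3 - <<'E'
from h import *
im=cv2.imread("pics/top0.png");hsv=cv2.cvtColor(im,cv2.COLOR_BGR2HSV)
g=cv2.inRange(hsv,(55,90,30),(90,255,200));g[:,:220]=0;g[:150]=0;g[310:]=0;g[:,430:]=0
pts=cv2.findNonZero(cv2.morphologyEx(g,cv2.MORPH_OPEN,np.ones((3,3))))[:,0]
h=cv2.convexHull(pts)[:,0]
W=cast("top",h,0.02)
r=cv2.minAreaRect((W[:,:2]*1000).astype(np.float32));print("bed rect mm",r)
bx=cv2.boxPoints(r);print(bx)
cr=im[150:310,220:430];cv2.imwrite("pics/top_c.png",cv2.resize(cr,None,fx=3.7,fy=3.7,interpolation=cv2.INTER_CUBIC))
print("screw top",cast("top",(343,223),.265))
sc=cv2.imread("pics/scene0.png")[150:400,180:460];cv2.imwrite("pics/scene_c.png",cv2.resize(sc,None,fx=2.4,fy=2.4,interpolation=cv2.INTER_CUBIC))
E
```

```text
bed rect mm ((578.5846557617188, -47.5411376953125), (252.15615844726562, 375.52789306640625), 9.433972358703613)
[[ 423.4352   117.01776]
 [ 484.9883  -253.43118]
 [ 733.73413 -212.10004]
 [ 672.181    158.3489 ]]
screw top [[ 0.5728736  -0.07921808  0.265     ]]
```

View pics/top_c.png

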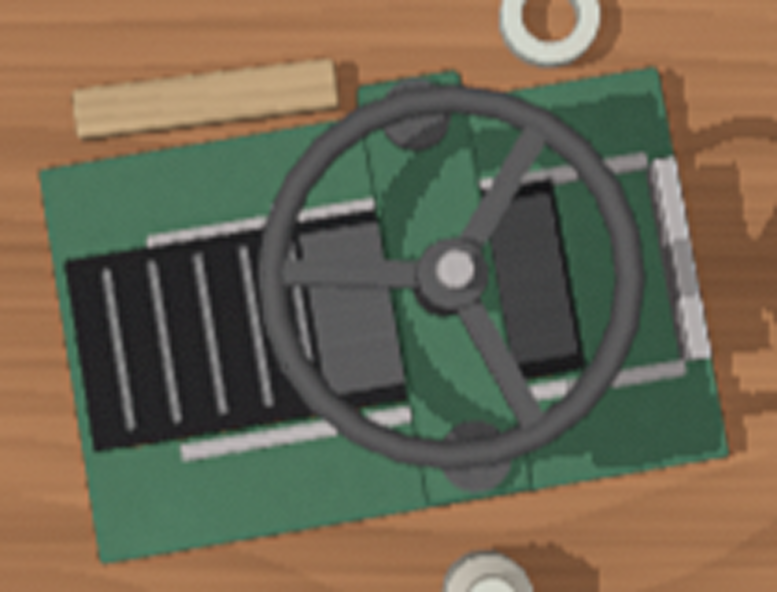

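View pics/scene_c.png

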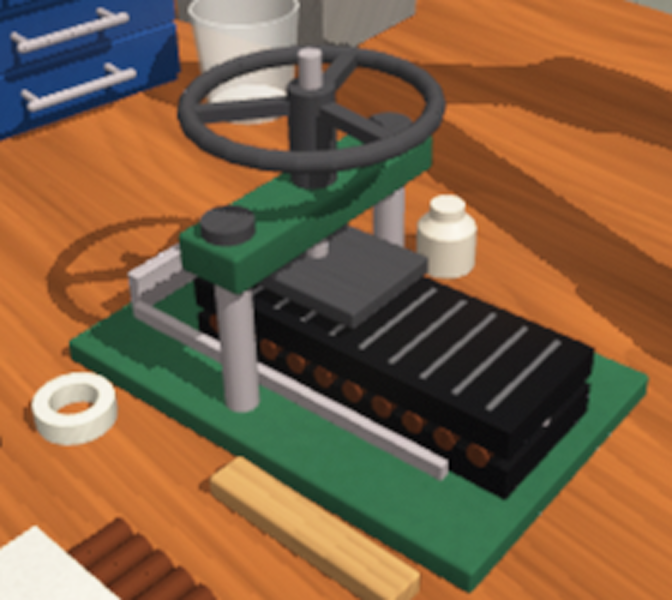

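Run:
```python
from h import *
f=lambda p,z:cast("top",np.array(p)/3.7+[220-.37,150-.37],z)[:,:2]*1000
B=f([(40,170),(660,68),(727,455),(103,562)],.02);print("bed",B.round(1))
for i in range(4):print(np.linalg.norm(B[i]-B[i-1]).round(1),end=" ")
c=B.mean(0);ys=[B[0]-B[1],B[3]-B[2]];ang=[np.degrees(np.arctan2(*v[::-1])) for v in ys];xs=[B[0]-B[3],B[1]-B[2]]
print("y dir deg",ang,"x dir",[np.degrees(np.arctan2(*v[::-1])) for v in xs],"bed c",c)
a=np.radians(np.mean(ang));yd=np.array([np.cos(a),np.sin(a)]);xd=np.array([yd[1],-yd[0]])
o=c-30*yd;print("press origin from bed",o)
w=f((451,276.5),.225)[0];print("wheel c",w,"R",np.linalg.norm(f((260,276),.225)-f((642,276),.225))/2,"screw",f((456,268),.265))
M=f([(67,262),(97,450),(582,365),(552,180)],.078);print("lid",M.round(1),[((m-o)@xd,(m-o)@yd) for m in M])
for s in[(283,271),(543,130),(533,422)]:
  p=f(s,.225)[0]-w;print("spoke dir world deg",np.degrees(np.arctan2(p[1],p[0])),np.linalg.norm(p))
s=lambda p,z:cast("scene",np.array(p)/2.4+[180-.3,150-.3],z)[:,:2]*1000
print("scene: wheel c",s((312,107),.225),"screwtop",s((311,53),.265))
SB=s([(72,348),(470,588),(647,382)],.02);print("bed scene",SB)
print("lid scene",s([(510,442),(592,352)],.078), "lower",s([(505,495)],.02))
print("scene gluepot",s((446,268),0),"top pot",cast("top",(352,313),.062)*1000)
# chosen spoke
```

```text
bed [[ 655.2  155.8]
 [ 717.5 -217.9]
 [ 484.5 -254.7]
 [ 421.6  115.4]]
237.0 378.8 235.9 375.5 y dir deg [np.float64(99.46862384466063), np.float64(99.64087977468168)] x dir [np.float64(9.804662349023376), np.float64(8.995693006591399)] bed c [569.70389955 -50.36013922]
press origin from bed [574.68360027 -79.94396217]
wheel c [573.9288386  -79.07119591] R 90.71438028328862 screw [[574.44303936 -79.01318695]]
lid [[ 594.3  128.8]
 [ 488.8  110.7]
 [ 536.3 -161. ]
 [ 641.  -145. ]] [(np.float64(54.01985986349743), np.float64(202.564885130526)), (np.float64(-53.03570368078267), np.float64(202.26925967106985)), (np.float64(-51.31286038413077), np.float64(-73.59647452112497)), (np.float64(54.59226157972937), np.float64(-75.20134990407183))]
spoke dir world deg 88.12895067811932 79.80599411876575
spoke dir world deg -32.207254237880264 83.03702949401114
spoke dir world deg -150.84301994761688 78.89767824077292
scene: wheel c [[574.7233085  -74.02169342]] screwtop [[574.80091293 -72.87705887]]
bed scene [[ 718.66021782 -204.18315864]
 [ 661.64842228  165.29702119]
 [ 426.15476484  122.39410897]]
lid scene [[598.79111964 136.98187426]
 [490.39193554 115.29522357]] lower [[588.97931988 128.3649753 ]]
scene gluepot [[ 404.12607911 -104.12198174]] top pot [[ 401.40513759 -109.74908703   62.        ]]
```

The scene view shows the press with the mould sticking out towards the camera and the wheel above it. The top crop shows the wheel centre at crop pixel (451,276), spoke ends at (283,271), (543,130) and (533,422), and the mould's outer end between (67,262) and (97,450).

Both views put the press origin near (0.5745, -0.078), with its y axis at 99.5° in the world. The mould is about 63 mm out. I'll move to a point outside its end face with the fingers shut.

Request:
apply_moves(
  rows=[
    [0, [0.272, -0.422, 0], -7.1],
    [0, [0.272, -0.422, 0], -7.1],
    [0, [0.272, -0.422, 0], -7.1],
    [0, [0.272, -0.422, 0], -7.1],
    [0, [0.272, -0.422, 0], -7.1],
    [0, [0.272, -0.422, 0], -7.1],
    [0, [0.272, -0.422, 0], -7.1],
    [0, [0.272, -0.422, 0], -7.1],
    [0, [0.272, -0.422, 0], -7.1],
    [0, [0.272, -0.422, 0], -7.1],
  ],
  squeeze=40,
)

```text
time: 1.1
ee_pos: [0.5328, 0.1731, 0.2502]
tool_rot: [-2.03, -2.398, 0.0]
contact_force: [1.2, 1.7, -0.5]
width: 0.004
finger_force: 0.0
```

Request:
apply_moves(
  rows=[
    [0, [0, 0, -0.05], 0],
    [0, [0, 0, -0.1], 0],
    [0, [0, 0, -0.15], 0],
    [0, [0, 0, -0.185], 0],
    [0, [0, 0, -0.201], 0],
    [0, [0, 0, -0.201], 0],
    [0, [0, 0, -0.201], 0],
  ],
)

```text
time: 1.8
ee_pos: [0.5333, 0.175, 0.0504]
tool_rot: [2.03, 2.397, 0.002]
contact_force: [0.1, -0.6, 0.4]
width: 0.002
finger_force: 0.0
```

Run:
```python
from h import *
s=state();print(s["time"],s["ee_pos"],s["contact_force"])
cv2.imwrite("pics/scene1.png",cv2.resize(read_camera("scene")[200:440,230:500,::-1],None,fx=2.4,fy=2.4))
```

```text
1.8 [0.53330189 0.17504268 0.0504057 ] [ 0.14104638 -0.55699581  0.36285681]
```

View pics/scene1.png

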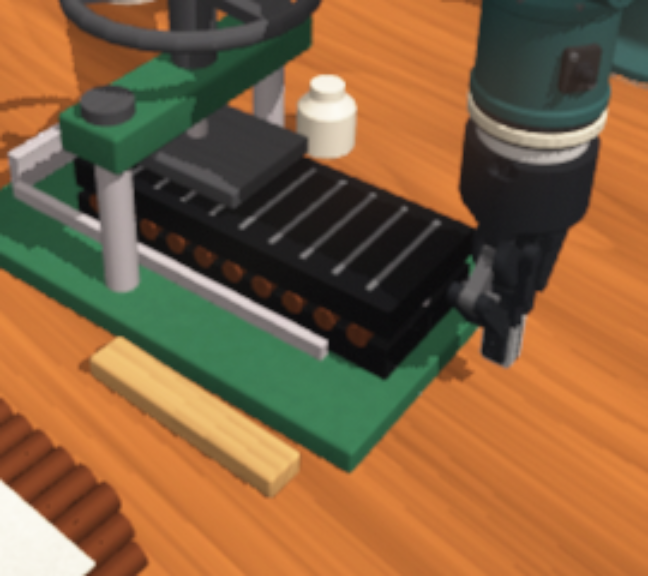

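The picture shows the closed fingertips at about (505,350), just clear of the mould's end face and centred on it. I'll push along -y of the press.

Request:
apply_moves(
  rows=[
    [0, [0.002, -0.012, -0.003], 0],
    [0, [0.004, -0.024, -0.003], 0],
    [0, [0.0055, -0.033, -0.003], 0],
    [0, [0.0065, -0.039, -0.003], 0],
    [0, [0.0075, -0.045, -0.003], 0],
    [0, [0.0085, -0.051, -0.003], 0],
    [0, [0.0096, -0.057, -0.003], 0],
    [0, [0.0106, -0.063, -0.003], 0],
    [0, [0.0116, -0.069, -0.003], 0],
    [0, [0.0126, -0.075, -0.003], 0],
  ],
)

```text
time: 2.85
ee_pos: [0.5451, 0.1025, 0.047]
tool_rot: [-2.026, -2.398, -0.005]
contact_force: [-0.5, 7.1, 2.8]
width: -0.004
finger_force: 0.0
```

Request:
apply_moves(
  rows=[
    [0, [0.0007, -0.004, 0], 0],
    [0, [0.0013, -0.008, 0], 0],
    [0, [0.002, -0.012, 0], 0],
    [0, [0.0024, -0.0145, 0], 0],
    [0, [0.0028, -0.017, 0], 0],
  ],
)

```text
time: 3.35
ee_pos: [0.5479, 0.0855, 0.0469]
tool_rot: [-2.027, -2.398, -0.005]
contact_force: [-0.4, 7.0, 4.2]
width: 0.004
finger_force: 0.0
```

Request:
apply_moves(
  rows=[
    [0, [0.0003, -0.002, 0], 0],
    [0, [0.0007, -0.004, 0], 0],
    [0, [0.001, -0.006, 0], 0],
    [0, [0.0013, -0.008, 0], 0],
    [0, [0.0015, -0.009, 0], 0],
    [0, [0.0017, -0.01, 0], 0],
  ],
)

```text
time: 3.95
ee_pos: [0.5495, 0.0756, 0.0469]
tool_rot: [-2.026, -2.398, -0.004]
contact_force: [-1.8, 6.1, 3.3]
width: -0.001
finger_force: 0.0
```

Request:
apply_moves(
  rows=[
    [0, [0.0002, -0.001, 0], 0],
    [0, [0.0003, -0.002, 0], 0],
  ],
)

```text
time: 4.15
ee_pos: [0.5498, 0.0739, 0.0469]
tool_rot: [-2.026, -2.398, -0.005]
contact_force: [-1.5, 9.4, 4.1]
width: 0.001
finger_force: 0.0
```

Request:
apply_moves(
  rows=[
    [0, [0.0002, -0.001, 0], 0],
    [0, [0.0003, -0.002, 0], 0],
  ],
)

```text
time: 4.35
ee_pos: [0.5498, 0.0739, 0.0469]
tool_rot: [-2.023, -2.398, -0.007]
contact_force: [-1.9, 14.1, 4.7]
width: -0.002
finger_force: 0.0
```

Request:
apply_moves(
  rows=[
    [0, [0.0002, -0.001, 0], 0],
    [0, [0.0003, -0.002, 0], 0],
    [0, [0.0003, -0.002, 0], 0],
  ],
)

```text
time: 4.65
ee_pos: [0.5497, 0.0739, 0.047]
tool_rot: [-2.021, -2.398, -0.008]
contact_force: [-3.6, 16.8, 4.1]
width: -0.003
finger_force: 0.0
```

Run:
```python
from h import *
s=state();print(s["time"],s["ee_pos"],s["contact_force"])
im=read_camera("top")[:,:,::-1];cv2.imwrite("pics/top1.png",im)
cv2.imwrite("pics/top1c.png",cv2.resize(im[150:310,220:430],None,fx=3.7,fy=3.7,interpolation=cv2.INTER_CUBIC))
```

```text
4.65 [0.54972035 0.07389942 0.04695935] [-3.58593625 16.79113004  4.11244331]
```

View pics/top1c.png

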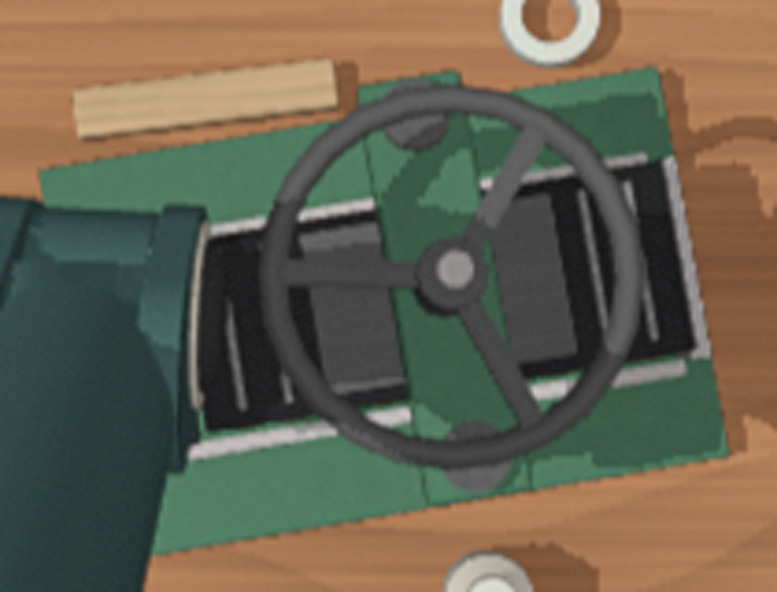

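The top view shows the mould flush against the end stop, at crop pixels (668,165) to (690,350). The force also rose with no further motion, so the mould is home. Next I'll back off, rise and go to the wheel.

Request:
apply_moves(
  rows=[
    [0, [-0.005, 0.03, 0], 0],
    [0, [-0.01, 0.06, 0], 0],
    [0, [-0.01, 0.06, 0.05], 0],
    [0, [-0.01, 0.06, 0.1], 1],
    [0, [-0.01, 0.06, 0.15], 2],
    [0, [-0.01, 0.06, 0.2], 3],
    [0, [-0.01, 0.06, 0.25], 4],
    [0, [-0.01, 0.06, 0.265], 5],
    [0, [-0.01, 0.06, 0.265], 6],
    [0, [-0.01, 0.06, 0.265], 6],
  ],
)

```text
time: 5.7
ee_pos: [0.5404, 0.1263, 0.3122]
tool_rot: [0.879, 3.015, 0.002]
contact_force: [-0.2, -0.2, 0.1]
width: -0.003
finger_force: 0.0
```

Run:
```python
from h import *
s=state();m=R.from_rotvec(s["tool_rot"]).as_matrix()[:,0];print(s["time"],s["ee_pos"],s["contact_force"],"tool x deg",np.degrees(np.arctan2(m[1],m[0])),s["joint_positions"])
C=np.array([.5743,-.077])
P=C+.052*np.array([np.cos(np.radians(246)),np.sin(np.radians(246))]);print("go",P-s["ee_pos"][:2])
a0=246
def tab(a,r,step,n):
    k=np.arange(1,n+1)*step;f=lambda t:r*np.c_[np.cos(np.radians(t)),np.sin(np.radians(t))]
    return (f(a-k)-f(a)).round(4)
for a in range(246,-80,-60):print(a,tab(a,.052,6,10).tolist())
```

```text
5.7 [0.54039049 0.12630953 0.31220542] [-0.22436535 -0.16862292  0.11864794] tool x deg 147.47312585807404 [-0.46073785  0.24333473  0.20441556  1.78193181 -0.05476081  1.12012642
  0.76470064]
go [ 0.0127592 -0.2508139]
246 [[-0.0048, 0.0025], [-0.0094, 0.0054], [-0.0136, 0.0089], [-0.0175, 0.0127], [-0.0209, 0.0169], [-0.0239, 0.0215], [-0.0264, 0.0264], [-0.0283, 0.0314], [-0.0297, 0.0367], [-0.0306, 0.0421]]
186 [[-0.0003, 0.0054], [0.0, 0.0109], [0.0009, 0.0162], [0.0023, 0.0215], [0.0042, 0.0266], [0.0067, 0.0314], [0.0096, 0.036], [0.0131, 0.0402], [0.0169, 0.0441], [0.0212, 0.0475]]
126 [[0.0046, 0.003], [0.0094, 0.0054], [0.0145, 0.0074], [0.0198, 0.0088], [0.0251, 0.0096], [0.0306, 0.0099], [0.036, 0.0096], [0.0414, 0.0088], [0.0466, 0.0074], [0.0517, 0.0054]]
66 [[0.0048, -0.0025], [0.0094, -0.0054], [0.0136, -0.0089], [0.0175, -0.0127], [0.0209, -0.0169], [0.0239, -0.0215], [0.0264, -0.0264], [0.0283, -0.0314], [0.0297, -0.0367], [0.0306, -0.0421]]
6 [[0.0003, -0.0054], [0.0, -0.0109], [-0.0009, -0.0162], [-0.0023, -0.0215], [-0.0042, -0.0266], [-0.0067, -0.0314], [-0.0096, -0.036], [-0.0131, -0.0402], [-0.0169, -0.0441], [-0.0212, -0.0475]]
-54 [[-0.0046, -0.003], [-0.0094, -0.0054], [-0.0145, -0.0074], [-0.0198, -0.0088], [-0.0251, -0.0096], [-0.0306, -0.0099], [-0.036, -0.0096], [-0.0414, -0.0088], [-0.0466, -0.0074], [-0.0517, -0.0054]]
```

Request:
apply_moves(
  rows=[
    [0, [0.0025, -0.05, 0], 1],
    [0, [0.005, -0.1, 0], 2],
    [0, [0.0075, -0.15, 0], 3],
    [0, [0.01, -0.2, 0], 4],
    [0, [0.013, -0.251, 0], 5],
    [0, [0.013, -0.251, 0], 6],
    [0, [0.013, -0.251, 0], 7],
    [0, [0.013, -0.251, 0], 8],
    [0, [0.013, -0.251, 0], 8.4],
    [0, [0.013, -0.251, 0], 8.4],
  ],
)

```text
time: 6.7
ee_pos: [0.5527, -0.1246, 0.3104]
tool_rot: [0.93, -2.999, -0.001]
contact_force: [0.7, -2.4, 0.6]
width: 0.002
finger_force: 0.0
```

Run:
```python
from h import *
s=state();m=R.from_rotvec(s["tool_rot"]).as_matrix();T=calibration("wrist")["T_tool_cam"]
print(s["time"],s["ee_pos"],s["contact_force"],np.degrees(np.arctan2(m[1,0],m[0,0])),s["joint_positions"])
w=read_camera("wrist")[:,:,::-1]
cv2.imwrite("pics/wrist2.png",w)
```

```text
6.7 [ 0.55269647 -0.12459765  0.31040605] [ 0.66942531 -2.40904243  0.55060551] -145.52597048279765 [ 0.00958235  0.26761081  0.18616102  1.75391612 -0.05409627  1.12680091
  2.38508358]
```

View pics/wrist2.png

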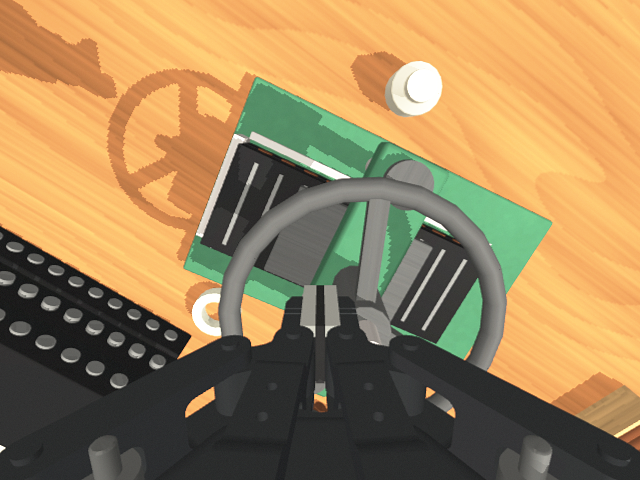

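The wrist view shows the closed fingertips at about (320,290), in the gap on the counter-clockwise side of the spoke, which runs from (380,200) to (365,300). It is safe to lower the fingers into the gap.

Request:
apply_moves(
  rows=[
    [0, [0, 0, -0.03], 0],
    [0, [0, 0, -0.055], 0],
    [0, [0, 0, -0.07], 0],
    [0, [0, 0, -0.077], 0],
    [0, [0, 0, -0.077], 0],
  ],
)

```text
time: 7.25
ee_pos: [0.5527, -0.124, 0.2333]
tool_rot: [0.933, -2.998, -0.001]
contact_force: [0.2, -0.4, 0.4]
width: 0.001
finger_force: 0.0
```

Request:
apply_moves(
  rows=[
    [0, [-0.0048, 0.0025, 0], -0.6],
    [0, [-0.0094, 0.0054, 0], -1.2],
    [0, [-0.0136, 0.0089, 0], -1.9],
    [0, [-0.0175, 0.0127, 0], -2.5],
  ],
)

```text
time: 7.65
ee_pos: [0.5375, -0.1137, 0.2358]
tool_rot: [-0.391, 3.112, -0.006]
contact_force: [5.0, -6.2, -4.4]
width: -0.001
finger_force: 3.3
```

Request:
apply_moves(
  rows=[
    [0, [-0.0034, 0.0042, 0], -0.6],
    [0, [-0.0064, 0.0088, 0], -1.2],
    [0, [-0.0089, 0.0137, 0], -1.9],
    [0, [-0.0108, 0.0187, 0], -2.5],
    [0, [-0.0122, 0.024, 0], -3.1],
    [0, [-0.0131, 0.0294, 0], -3.8],
  ],
)

```text
time: 8.25
ee_pos: [0.524, -0.0853, 0.2359]
tool_rot: [0.44, 3.105, -0.005]
contact_force: [3.0, -7.7, -2.0]
width: 0.0
finger_force: 3.4
```

```bash
cat > st.py <<'E'
from h import *
s=state();C=np.array([.5743,-.077]);d=s["ee_pos"][:2]-C;r=np.linalg.norm(d);u=d/r
t=np.array([u[1],-u[0]]);m=R.from_rotvec(s["tool_rot"]).as_matrix()[:,0]
print("t",s["time"],"phi",np.degrees(np.arctan2(d[1],d[0])),"r",r,"z",s["ee_pos"][2],"F",s["contact_force"],"Frad",s["contact_force"][:2]@u,"Ftan(push)",-s["contact_force"][:2]@t,"toolx",np.degrees(np.arctan2(m[1],m[0])),s["wrist_torque"])
im=cv2.resize(read_camera("top")[150:310,220:430,::-1],None,fx=3.7,fy=3.7);cv2.imwrite(f"pics/t{s['time']:.2f}.png",im)
E
python3 st.py
```

```text
t 8.25 phi -170.65145237244033 r 0.05093146461501109 z 0.23586914185186303 F [ 2.95029648 -7.67101466 -1.98449   ] Frad -1.6650327477906393 Ftan(push) 8.04837754782645 toolx 163.86828610632733 [-1.60594071 -0.57471592 -0.04181531]
```

The wheel is turning with about 8 N on the spoke, so I'll continue along the circle.

Request:
apply_moves(
  rows=[
    [0, [-0.0003, 0.0054, 0], -0.6],
    [0, [0.0, 0.0109, 0], -1.2],
    [0, [0.0009, 0.0162, 0], -1.9],
    [0, [0.0023, 0.0215, 0], -2.5],
    [0, [0.0042, 0.0266, 0], -3.1],
    [0, [0.0067, 0.0314, 0], -3.8],
    [0, [0.0096, 0.036, 0], -4.4],
    [0, [0.0131, 0.0402, 0], -5],
    [0, [0.0169, 0.0441, 0], -5.6],
    [0, [0.0212, 0.0475, 0], -6.3],
  ],
)

```text
time: 9.3
ee_pos: [0.5427, -0.0379, 0.2352]
tool_rot: [-1.724, -2.626, 0.006]
contact_force: [-6.4, -7.5, 1.6]
width: -0.001
finger_force: 3.9
```

Request:
apply_moves(
  rows=[
    [0, [0.0046, 0.003, 0], -0.6],
    [0, [0.0094, 0.0054, 0], -1.2],
    [0, [0.0145, 0.0074, 0], -1.9],
    [0, [0.0198, 0.0088, 0], -2.5],
    [0, [0.0251, 0.0096, 0], -3.1],
    [0, [0.0306, 0.0099, 0], -3.8],
    [0, [0.036, 0.0096, 0], -4.4],
    [0, [0.0414, 0.0088, 0], -5],
    [0, [0.0466, 0.0074, 0], -5.6],
    [0, [0.0517, 0.0054, 0], -6.3],
  ],
)

```text
time: 10.3
ee_pos: [0.593, -0.0288, 0.2342]
tool_rot: [-2.671, -1.644, 0.008]
contact_force: [-8.1, 1.2, 1.2]
width: -0.002
finger_force: 3.5
```

```bash
python3 st.py
```

```text
t 10.3 phi 68.85378076280335 r 0.05172207712562318 z 0.234199692348689 F [-8.13695186  1.22450498  1.2434177 ] Frad -1.7933492779800546 Ftan(push) 8.030771842797812 toolx 63.20391157953899 [ 0.14171486  1.86310556 -0.06462155]
```

Request:
apply_moves(
  rows=[
    [0, [0.0048, -0.0025, 0], -0.6],
    [0, [0.0094, -0.0054, 0], -1.2],
    [0, [0.0136, -0.0089, 0], -1.9],
    [0, [0.0175, -0.0127, 0], -2.5],
    [0, [0.0209, -0.0169, 0], -3.1],
    [0, [0.0239, -0.0215, 0], -3.8],
    [0, [0.0264, -0.0264, 0], -4.4],
    [0, [0.0283, -0.0314, 0], -5],
    [0, [0.0297, -0.0367, 0], -5.6],
    [0, [0.0306, -0.0421, 0], -6.3],
  ],
)

```text
time: 11.35
ee_pos: [0.6255, -0.0672, 0.2342]
tool_rot: [-3.115, -0.354, 0.004]
contact_force: [-3.7, 7.6, -1.7]
width: -0.003
finger_force: 3.4
```

Request:
apply_moves(
  rows=[
    [0, [0.0003, -0.0054, 0], -0.6],
    [0, [0.0, -0.0109, 0], -1.2],
    [0, [-0.0009, -0.0162, 0], -1.9],
    [0, [-0.0023, -0.0215, 0], -2.5],
    [0, [-0.0042, -0.0266, 0], -3.1],
    [0, [-0.0067, -0.0314, 0], -3.8],
    [0, [-0.0096, -0.036, 0], -4.4],
    [0, [-0.0131, -0.0402, 0], -5],
    [0, [-0.0169, -0.0441, 0], -5.6],
    [0, [-0.0212, -0.0475, 0], -6.3],
  ],
)

```text
time: 12.35
ee_pos: [0.6077, -0.1151, 0.2348]
tool_rot: [-2.971, 1.005, -0.005]
contact_force: [6.9, 4.5, -6.8]
width: 0.003
finger_force: 3.9
```

```bash
python3 st.py; python3 -c "from cell import *;print(state()['joint_positions'])"
```

```text
t 12.35 phi -48.773010636528376 r 0.050709577400158475 z 0.2347602601417401 F [ 6.93933955  4.53095606 -6.8390475 ] Frad 1.1655761458748648 Ftan(push) 8.205207395621965 toolx -37.36746053501377 [ 0.99100966 -1.53861848 -0.02542289]
[-0.59160738  0.62069324  1.05297284  1.75098413 -0.59904567  1.12647613
 -1.57597996]
```

The wheel has turned about 280° and the joints are getting wound up. I'll lift out, unwind the wrist and take another spoke. By symmetry that spoke should be at about 169°.

Request:
apply_moves(
  rows=[
    [0, [0.0035, 0.003, 0], 0],
    [0, [0.0068, 0.0059, 0], 0],
    [0, [0.0068, 0.0059, 0.03], 0],
    [0, [0.0068, 0.0059, 0.06], 0],
    [0, [0.0068, 0.0059, 0.078], 0],
    [0, [0.0068, 0.0059, 0.078], 1],
    [0, [0.0068, 0.0059, 0.078], 2],
    [0, [0.0068, 0.0059, 0.078], 3],
    [0, [0.0068, 0.0059, 0.078], 4],
    [0, [0.0068, 0.0059, 0.078], 5],
  ],
)

```text
time: 13.4
ee_pos: [0.612, -0.113, 0.3129]
tool_rot: [3.14, 0.083, 0.001]
contact_force: [0.8, 1.0, -0.1]
width: 0.004
finger_force: 0.0
```

Request:
apply_moves(
  rows=[
    [0, [-0.01, 0.002, 0], 1],
    [0, [-0.02, 0.004, 0], 2],
    [0, [-0.03, 0.005, 0], 3],
    [0, [-0.04, 0.007, 0], 4],
    [0, [-0.05, 0.008, 0], 5],
    [0, [-0.06, 0.01, 0], 6],
    [0, [-0.07, 0.011, 0], 7],
    [0, [-0.08, 0.013, 0], 8],
    [0, [-0.084, 0.013, 0], 9],
    [0, [-0.084, 0.013, 0], 10],
  ],
)

```text
time: 14.4
ee_pos: [0.5275, -0.1002, 0.3131]
tool_rot: [2.353, 2.081, 0.002]
contact_force: [0.2, -0.1, 0.3]
width: 0.002
finger_force: 0.0
```

Request:
apply_moves(
  rows=[
    [0, [0, 0, 0], 1],
    [0, [0, 0, 0], 2],
    [0, [0, 0, 0], 3],
    [0, [0, 0, 0], 4],
    [0, [0, 0, 0], 5],
    [0, [0, 0, 0], 6],
    [0, [0, 0, 0], 7],
    [0, [0, 0, 0], 8],
    [0, [0, 0, 0], 9],
    [0, [0, 0, 0], 10],
  ],
)

```text
time: 15.4
ee_pos: [0.5281, -0.1003, 0.313]
tool_rot: [0.465, 3.106, -0.0]
contact_force: [-0.6, -0.8, -0.4]
width: 0.002
finger_force: 0.0
```

Request:
apply_moves(
  rows=[
    [0, [0, 0, 0], 1],
    [0, [0, 0, 0], 2],
    [0, [0, 0, 0], 3],
    [0, [0, 0, 0], 3],
  ],
)

```text
time: 15.8
ee_pos: [0.528, -0.1003, 0.3129]
tool_rot: [-0.183, 3.135, -0.0]
contact_force: [0.4, 0.1, 0.4]
width: 0.006
finger_force: 0.0
```

```bash
python3 st.py
python3 - <<'E'
from h import *
print(state()['joint_positions'])
import glob,os
def tab(a,r,step,n):
    k=np.arange(1,n+1)*step;f=lambda t:r*np.c_[np.cos(np.radians(t)),np.sin(np.radians(t))]
    return (f(a-k)-f(a)).round(4).tolist()
print(206,tab(206,.052,5,6))
for a in (176,136,96,56,16,-24):print(a,tab(a,.052,4,10))
im=read_camera("wrist")[:,:,::-1];cv2.imwrite("pics/wrist3.png",im)
E
```

```text
t 15.8 phi -153.28263566343904 r 0.05181834678531685 z 0.3129315167465095 F [0.40372817 0.07245726 0.3568079 ] Frad -0.3932002401747014 Ftan(push) 0.11679066238811546 toolx -173.33212626483842 [-0.02645517  0.0150752  -0.0164612 ]
[-0.23390411  0.21499532  0.42161083  1.83185075 -0.09743945  1.11408329
  1.90595333]
206 [[-0.0018, 0.0042], [-0.0032, 0.0085], [-0.0043, 0.0129], [-0.005, 0.0174], [-0.0053, 0.0219], [-0.0051, 0.0264]]
176 [[0.0004, 0.0036], [0.001, 0.0072], [0.0019, 0.0107], [0.003, 0.0142], [0.0044, 0.0175], [0.006, 0.0208], [0.0078, 0.0239], [0.0098, 0.0269], [0.012, 0.0298], [0.0145, 0.0325]]
136 [[0.0026, 0.0025], [0.0054, 0.0049], [0.0083, 0.007], [0.0114, 0.0089], [0.0146, 0.0106], [0.0179, 0.0121], [0.0213, 0.0133], [0.0248, 0.0143], [0.0284, 0.0151], [0.032, 0.0156]]
96 [[0.0036, 0.0003], [0.0073, 0.0003], [0.0109, 0.0], [0.0145, -0.0005], [0.018, -0.0013], [0.0215, -0.0023], [0.0249, -0.0035], [0.0282, -0.005], [0.0314, -0.0067], [0.0345, -0.0086]]
56 [[0.0029, -0.0021], [0.0057, -0.0045], [0.0083, -0.007], [0.0108, -0.0097], [0.013, -0.0125], [0.015, -0.0156], [0.0168, -0.0187], [0.0184, -0.022], [0.0198, -0.0253], [0.0209, -0.0288]]
16 [[0.0009, -0.0035], [0.0015, -0.0071], [0.0019, -0.0107], [0.002, -0.0143], [0.0019, -0.018], [0.0015, -0.0216], [0.0009, -0.0251], [0.0, -0.0287], [-0.0011, -0.0321], [-0.0025, -0.0355]]
-24 [[-0.0016, -0.0033], [-0.0034, -0.0064], [-0.0054, -0.0094], [-0.0077, -0.0123], [-0.0101, -0.015], [-0.0127, -0.0175], [-0.0155, -0.0198], [-0.0184, -0.022], [-0.0215, -0.0239], [-0.0247, -0.0256]]
```

View pics/wrist3.png

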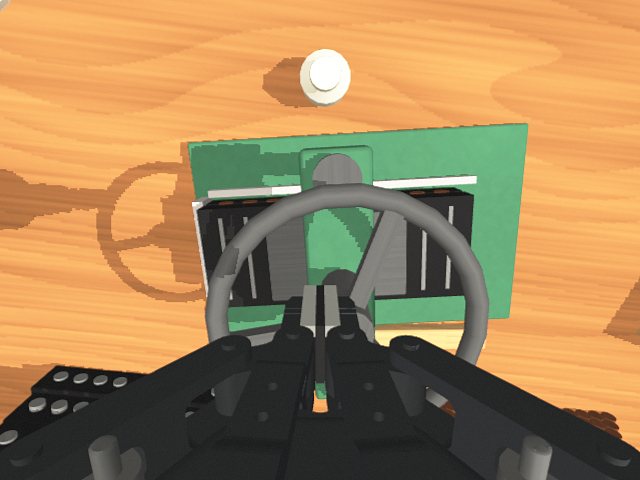

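The view shows the fingertips at (320,290), counter-clockwise of a spoke running from (390,215) to (355,300). I'll lower with a few mm of extra clearance and push on.

Request:
apply_moves(
  rows=[
    [0, [0.0026, -0.0048, -0.03], 0],
    [0, [0.0026, -0.0048, -0.055], 0],
    [0, [0.0026, -0.0048, -0.07], 0],
    [0, [0.0026, -0.0048, -0.079], 0],
    [0, [0.0026, -0.0048, -0.079], 0],
  ],
)

```text
time: 16.4
ee_pos: [0.5299, -0.1046, 0.2324]
tool_rot: [0.181, -3.134, 0.0]
contact_force: [0.1, 0.9, -0.3]
width: -0.001
finger_force: 0.0
```

Request:
apply_moves(
  rows=[
    [0, [-0.0026, 0.0048, 0], -0.5],
    [0, [-0.0044, 0.009, 0], -1],
    [0, [-0.0058, 0.0133, 0], -1.5],
    [0, [-0.0069, 0.0177, 0], -2],
    [0, [-0.0076, 0.0222, 0], -2.5],
    [0, [-0.0079, 0.0267, 0], -3],
    [0, [-0.0077, 0.0312, 0], -3.5],
  ],
)

```text
time: 17.1
ee_pos: [0.5231, -0.077, 0.2347]
tool_rot: [0.591, 3.082, -0.006]
contact_force: [-1.0, -9.7, -1.1]
width: 0.002
finger_force: 4.0
```

```bash
python3 st.py
```

```text
t 17.1 phi -179.97930279061842 r 0.051156001350905 z 0.23465370147549058 F [-0.95956573 -9.68277783 -1.09493966] Frad 0.9630634168853842 Ftan(push) 9.682430566960164 toolx 158.30897429588603 [-1.86279339  0.04535676 -0.17436019]
```

Request:
apply_moves(
  rows=[
    [0, [0.0004, 0.0036, 0], -0.4],
    [0, [0.001, 0.0072, 0], -0.8],
    [0, [0.0019, 0.0107, 0], -1.3],
    [0, [0.003, 0.0142, 0], -1.7],
    [0, [0.0044, 0.0175, 0], -2.1],
  ],
)

```text
time: 17.65
ee_pos: [0.5271, -0.0598, 0.2346]
tool_rot: [1.035, 2.964, -0.006]
contact_force: [-1.1, -8.9, 0.5]
width: -0.001
finger_force: 3.9
```

```bash
python3 st.py
```

```text
t 17.65 phi 159.98512896815367 r 0.05018531642727353 z 0.23459314602424103 F [-1.05540841 -8.90586796  0.54267696] Frad -2.056492467723979 Ftan(push) 8.729215871141234 toolx 141.51345087288644 [-1.84251878  0.37900295 -0.12145848]
```

Request:
apply_moves(
  rows=[
    [0, [0.0016, 0.0033, 0], -0.4],
    [0, [0.0034, 0.0064, 0], -0.8],
    [0, [0.0054, 0.0094, 0], -1.3],
    [0, [0.0076, 0.0123, 0], -1.7],
    [0, [0.0101, 0.015, 0], -2.1],
  ],
)

```text
time: 18.2
ee_pos: [0.5365, -0.0449, 0.2344]
tool_rot: [1.457, 2.782, -0.006]
contact_force: [-3.5, -7.9, 1.4]
width: 0.005
finger_force: 3.9
```

```bash
python3 st.py
```

```text
t 18.2 phi 139.64376889632626 r 0.04963966427589129 z 0.23441900962137288 F [-3.54847307 -7.85216076  1.42043254] Frad -2.3805179383364043 Ftan(push) 8.2813781530025 toolx 124.7050755750668 [-1.77652056  0.94255615 -0.12479925]
```

Request:
apply_moves(
  rows=[
    [0, [0.0026, 0.0025, 0], -0.4],
    [0, [0.0054, 0.0049, 0], -0.8],
    [0, [0.0083, 0.007, 0], -1.3],
    [0, [0.0114, 0.0089, 0], -1.7],
    [0, [0.0146, 0.0106, 0], -2.1],
  ],
)

```text
time: 18.75
ee_pos: [0.5501, -0.0332, 0.234]
tool_rot: [-1.847, -2.54, 0.006]
contact_force: [-7.8, -6.4, 2.8]
width: 0.001
finger_force: 3.8
```

```bash
python3 st.py
```

```text
t 18.75 phi 118.97763879219724 r 0.05005227275010791 z 0.23398050980445131 F [-7.82886783 -6.36030729  2.83111057] Frad -1.77121529172606 Ftan(push) 9.930129741762205 toolx 107.94845612540104 [-1.21056968  1.44666173 -0.13756412]
```

Request:
apply_moves(
  rows=[
    [0, [0.0033, 0.0015, 0], -0.4],
    [0, [0.0067, 0.0027, 0], -0.8],
    [0, [0.0102, 0.0037, 0], -1.3],
  ],
)

```text
time: 19.1
ee_pos: [0.5598, -0.0289, 0.2338]
tool_rot: [-2.068, -2.361, 0.007]
contact_force: [-8.0, -4.2, 2.6]
width: -0.001
finger_force: 3.7
```

```bash
python3 st.py
```

```text
t 19.1 phi 106.73189872811446 r 0.05022793149724521 z 0.23378707861807804 F [-8.00213333 -4.20639059  2.64246886] Frad -1.7245379282525688 Ftan(push) 8.874335385606424 toolx 97.55997621671106 [-0.98568682  1.63059124 -0.0951643 ]
```

Run:
```python
import numpy as np
for a in range(104,-60,-12):
    k=np.arange(1,5)*3;f=lambda t:.052*np.c_[np.cos(np.radians(t)),np.sin(np.radians(t))]
    print(a,(f(a-k)-f(a)).round(4).tolist())
```

```text
104 [[0.0027, 0.0006], [0.0053, 0.001], [0.008, 0.0013], [0.0108, 0.0015]]
92 [[0.0027, 0.0], [0.0054, -0.0001], [0.0082, -0.0004], [0.0108, -0.0008]]
80 [[0.0027, -0.0005], [0.0053, -0.0012], [0.0079, -0.002], [0.0104, -0.003]]
68 [[0.0025, -0.0011], [0.0049, -0.0023], [0.0073, -0.0036], [0.0096, -0.0051]]
56 [[0.0022, -0.0016], [0.0043, -0.0033], [0.0064, -0.0051], [0.0083, -0.007]]
44 [[0.0018, -0.002], [0.0036, -0.0041], [0.0052, -0.0063], [0.0067, -0.0086]]
32 [[0.0014, -0.0023], [0.0026, -0.0048], [0.0038, -0.0072], [0.0048, -0.0098]]
20 [[0.0009, -0.0026], [0.0016, -0.0052], [0.0022, -0.0079], [0.0026, -0.0105]]
8 [[0.0003, -0.0027], [0.0005, -0.0054], [0.0005, -0.0081], [0.0004, -0.0109]]
-4 [[-0.0003, -0.0027], [-0.0007, -0.0054], [-0.0012, -0.0081], [-0.0019, -0.0107]]
-16 [[-0.0008, -0.0026], [-0.0018, -0.0051], [-0.0029, -0.0076], [-0.0041, -0.0101]]
-28 [[-0.0013, -0.0024], [-0.0028, -0.0047], [-0.0044, -0.0069], [-0.0061, -0.009]]
-40 [[-0.0018, -0.002], [-0.0037, -0.004], [-0.0057, -0.0058], [-0.0078, -0.0076]]
-52 [[-0.0022, -0.0016], [-0.0045, -0.0031], [-0.0068, -0.0045], [-0.0092, -0.0058]]
```

Request:
apply_moves(
  rows=[
    [0, [0.0026, 0.0006, 0], -0.3],
    [0, [0.0053, 0.001, 0], -0.6],
    [0, [0.008, 0.0013, 0], -0.9],
    [0, [0.0107, 0.0015, 0], -1.2],
  ],
)

```text
time: 19.55
ee_pos: [0.5704, -0.0264, 0.2336]
tool_rot: [-2.256, -2.181, 0.006]
contact_force: [-8.3, -2.7, 1.2]
width: -0.0
finger_force: 3.4
```

Request:
apply_moves(
  rows=[
    [0, [0.0027, 0, 0], -0.3],
    [0, [0.0054, -0.0001, 0], -0.6],
    [0, [0.0082, -0.0004, 0], -0.9],
    [0, [0.0108, -0.0008, 0], -1.2],
  ],
)

```text
time: 19.95
ee_pos: [0.581, -0.0265, 0.2334]
tool_rot: [-2.43, -1.985, 0.007]
contact_force: [-8.6, -1.4, 0.8]
width: 0.003
finger_force: 3.3
```

```bash
python3 st.py
```

```text
t 19.95 phi 82.45234246058355 r 0.05098413267998782 z 0.23335389279230984 F [-8.57251162 -1.42443479  0.83857715] Frad -2.5380997748380265 Ftan(push) 8.311138280564624 toolx 78.4852009561191 [-0.19527756  1.74134778 -0.05201717]
```

Run:
```python
from h import *
im=read_camera("scene")[:,:,::-1];cv2.imwrite("pics/scene2.png",im)
a=cv2.imread("pics/scene1.png")
cr=cv2.resize(im[230:350,240:400],None,fx=4.5,fy=4.5,interpolation=cv2.INTER_CUBIC)
cv2.imwrite("pics/scene2c.png",cv2.convertScaleAbs(cr,alpha=1.8,beta=10))
```

```text
(no output)
```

View pics/scene2c.png

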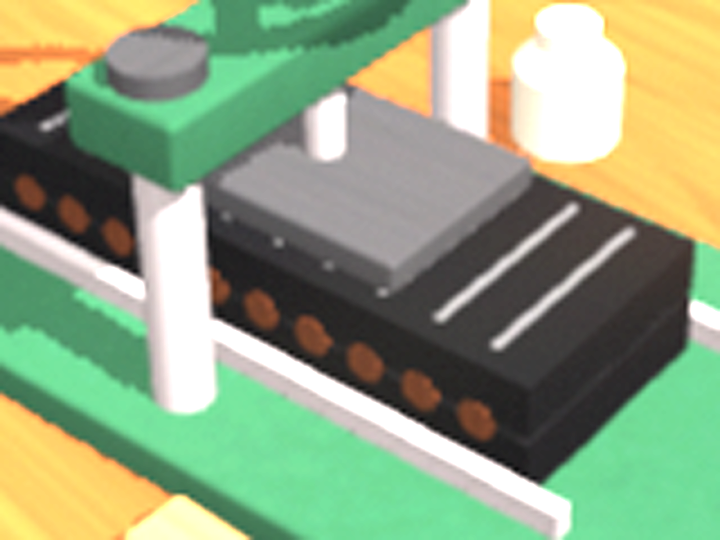

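The halves are now nearly shut: only a thin line is left at (530,440), and the platen is on the lid. From here I'll take small steps and watch the force.

Request:
apply_moves(
  rows=[
    [0, [0.0022, -0.0005, 0], -0.3],
    [0, [0.0044, -0.001, 0], -0.5],
  ],
)

```text
time: 20.25
ee_pos: [0.5854, -0.027, 0.2333]
tool_rot: [-2.497, -1.899, 0.006]
contact_force: [-8.3, -0.8, -0.0]
width: -0.001
finger_force: 3.2
```

```bash
sed -i '/^im=/d' st.py; python3 st.py
```

```text
t 20.25 phi 77.4676719648627 r 0.051250391365867475 z 0.23333601469195556 F [-8.34366135e+00 -7.81659998e-01 -7.09798600e-03] Frad -2.5735306663104565 Ftan(push) 7.975250274589483 toolx 74.52964416122059 [-0.05603265  1.68214313 -0.06264586]
```

Request:
apply_moves(
  rows=[
    [0, [0.0022, -0.0007, 0], -0.3],
    [0, [0.0043, -0.0014, 0], -0.5],
  ],
)

```text
time: 20.45
ee_pos: [0.5898, -0.0281, 0.2333]
tool_rot: [-2.561, -1.811, 0.006]
contact_force: [-8.1, 0.9, 0.4]
width: 0.002
finger_force: 3.2
```

```bash
python3 st.py
```

```text
t 20.45 phi 72.41613458495544 r 0.05126425666191011 z 0.2333000725298951 F [-8.09951209  0.85177033  0.42797634] Frad -1.6349023942545053 Ftan(push) 7.978389743532409 toolx 70.53440030873921 [ 0.17684202  1.59322625 -0.10946376]
```

Request:
apply_moves(
  rows=[
    [0, [0.0021, -0.0009, 0], -0.3],
    [0, [0.0042, -0.0018, 0], -0.5],
  ],
)

```text
time: 20.65
ee_pos: [0.594, -0.0296, 0.2333]
tool_rot: [-2.622, -1.721, 0.006]
contact_force: [-7.8, 2.4, 0.2]
width: 0.0
finger_force: 3.2
```

Request:
apply_moves(
  rows=[
    [0, [0.002, -0.001, 0], -0.3],
    [0, [0.004, -0.0021, 0], -0.5],
  ],
)

```text
time: 20.85
ee_pos: [0.5981, -0.0313, 0.2332]
tool_rot: [-2.68, -1.629, 0.006]
contact_force: [-8.4, 1.6, 0.4]
width: -0.004
finger_force: 3.1
```

Request:
apply_moves(
  rows=[
    [0, [0.0019, -0.0012, 0], -0.3],
    [0, [0.0038, -0.0024, 0], -0.5],
  ],
)

```text
time: 21.05
ee_pos: [0.6019, -0.0334, 0.2332]
tool_rot: [-2.735, -1.534, 0.006]
contact_force: [-6.8, 1.5, -0.5]
width: -0.0
finger_force: 3.1
```

Request:
apply_moves(
  rows=[
    [0, [0.0018, -0.0014, 0], -0.3],
    [0, [0.0036, -0.0027, 0], -0.5],
  ],
)

```text
time: 21.25
ee_pos: [0.6056, -0.0358, 0.2332]
tool_rot: [-2.787, -1.438, 0.006]
contact_force: [-6.5, 2.3, 0.3]
width: -0.0
finger_force: 3.0
```

```bash
python3 st.py
```

```text
t 21.25 phi 52.77312269415285 r 0.05180161869857769 z 0.23317478983394185 F [-6.51873141  2.33061548  0.2516238 ] Frad -2.0879107813039246 Ftan(push) 6.600473945135681 toolx 54.60012459861843 [ 0.61422528  1.55817949 -0.05420427]
```

Request:
apply_moves(
  rows=[
    [0, [0.0017, -0.0015, 0], -0.3],
    [0, [0.0033, -0.003, 0], -0.5],
  ],
)

```text
time: 21.45
ee_pos: [0.609, -0.0385, 0.2331]
tool_rot: [-2.835, -1.34, 0.006]
contact_force: [-6.8, 3.7, -0.0]
width: -0.001
finger_force: 3.1
```

Request:
apply_moves(
  rows=[
    [0, [0.0015, -0.0016, 0], -0.3],
    [0, [0.003, -0.0033, 0], -0.5],
  ],
)

```text
time: 21.65
ee_pos: [0.6122, -0.0414, 0.2332]
tool_rot: [-2.88, -1.241, 0.005]
contact_force: [-6.6, 4.1, -0.2]
width: -0.0
finger_force: 3.1
```

Request:
apply_moves(
  rows=[
    [0, [0.0014, -0.0018, 0], -0.3],
    [0, [0.0027, -0.0036, 0], -0.5],
  ],
)

```text
time: 21.85
ee_pos: [0.615, -0.0447, 0.2331]
tool_rot: [-2.921, -1.14, 0.005]
contact_force: [-6.9, 3.8, -1.3]
width: -0.001
finger_force: 3.0
```

Request:
apply_moves(
  rows=[
    [0, [0.0012, -0.0019, 0], -0.3],
    [0, [0.0024, -0.0038, 0], -0.5],
  ],
)

```text
time: 22.05
ee_pos: [0.6176, -0.0482, 0.2331]
tool_rot: [-2.959, -1.038, 0.005]
contact_force: [-5.2, 5.2, 0.4]
width: 0.0
finger_force: 3.1
```

```bash
python3 st.py
```

```text
t 22.05 phi 33.625033878659394 r 0.05198928568828254 z 0.23312255811059251 F [-5.16737289  5.20869834  0.35019867] Frad -1.4184198719425325 Ftan(push) 7.198636401933331 toolx 38.65834836429628 [ 0.98998816  1.0442585  -0.11975579]
```

Request:
apply_moves(
  rows=[
    [0, [0.001, -0.002, 0], -0.3],
    [0, [0.0021, -0.004, 0], -0.5],
  ],
)

```text
time: 22.25
ee_pos: [0.6199, -0.0519, 0.2332]
tool_rot: [-2.993, -0.934, 0.004]
contact_force: [-5.3, 5.8, -0.6]
width: 0.001
finger_force: 3.0
```

Request:
apply_moves(
  rows=[
    [0, [0.0009, -0.0021, 0], -0.3],
    [0, [0.0017, -0.0042, 0], -0.5],
  ],
)

```text
time: 22.45
ee_pos: [0.6217, -0.0559, 0.2332]
tool_rot: [-3.024, -0.83, 0.004]
contact_force: [-5.1, 5.7, 0.1]
width: -0.001
finger_force: 3.0
```

Request:
apply_moves(
  rows=[
    [0, [0.0007, -0.0021, 0], -0.3],
    [0, [0.0014, -0.0043, 0], -0.5],
  ],
)

```text
time: 22.65
ee_pos: [0.6234, -0.0599, 0.2332]
tool_rot: [-3.05, -0.724, 0.004]
contact_force: [-3.7, 6.3, -0.6]
width: 0.0
finger_force: 3.0
```

Request:
apply_moves(
  rows=[
    [0, [0.0005, -0.0022, 0], -0.3],
    [0, [0.001, -0.0044, 0], -0.5],
  ],
)

```text
time: 22.85
ee_pos: [0.6246, -0.0637, 0.2332]
tool_rot: [-3.073, -0.618, 0.003]
contact_force: [-3.6, 7.9, -0.0]
width: -0.004
finger_force: 3.8
```

```bash
python3 st.py; python3 -c "from cell import *;print(state()['joint_positions'])"
```

```text
t 22.85 phi 14.859007961812843 r 0.05205789746101987 z 0.23315876225198678 F [-3.62121022  7.88021497 -0.01415688] Frad -1.4793033520686976 Ftan(push) 8.545326971191608 toolx 22.726818234279747 [ 1.72900392  0.90336815 -0.10141201]
[-0.61320557  0.60231916  0.95789953  1.71851906 -0.54795368  1.11753032
 -0.6591786 ]
```

The force has started to rise, so I'll take one finer step at a time.

Request:
apply_moves(
  rows=[
    [0, [0.0002, -0.001, 0], -0.1],
    [0, [0.0003, -0.002, 0], -0.2],
  ],
)

```text
time: 23.05
ee_pos: [0.6249, -0.0652, 0.2331]
tool_rot: [-3.08, -0.576, 0.004]
contact_force: [-3.7, 7.8, 0.4]
width: 0.006
finger_force: 4.0
```

```bash
python3 st.py
```

```text
t 23.05 phi 13.089394721559932 r 0.05199420471069558 z 0.23312265190189405 F [-3.70629483  7.82735885  0.41041172] Frad -1.8373275464089638 Ftan(push) 8.463356031661721 toolx 21.193481959152017 [ 1.84173129  0.88477432 -0.0552334 ]
```

Request:
apply_moves(
  rows=[
    [0, [0.0002, -0.001, 0], -0.1],
    [0, [0.0003, -0.002, 0], -0.2],
  ],
)

```text
time: 23.25
ee_pos: [0.6253, -0.0667, 0.2332]
tool_rot: [-3.087, -0.534, 0.004]
contact_force: [-4.1, 9.3, -0.2]
width: -0.004
finger_force: 4.3
```

```bash
python3 st.py
```

```text
t 23.25 phi 11.38872435785838 r 0.052015198888848986 z 0.2331618709938763 F [-4.08752349  9.2874752  -0.21507215] Frad -2.1730944474308966 Ftan(push) 9.91174577841314 toolx 19.614088115441188 [ 1.95704431  0.88190473 -0.08499591]
```

Request:
apply_moves(
  rows=[
    [0, [0.0001, -0.001, 0], -0.1],
    [0, [0.0002, -0.002, 0], -0.2],
  ],
)

```text
time: 23.45
ee_pos: [0.6256, -0.0682, 0.2331]
tool_rot: [-3.094, -0.491, 0.004]
contact_force: [-4.0, 10.0, 0.6]
width: 0.002
finger_force: 4.7
```

```bash
python3 st.py
```

```text
t 23.45 phi 9.738731368559959 r 0.05202888251718698 z 0.23313326488695435 F [-4.03968893  9.98639278  0.57040591] Frad -2.2922194473652633 Ftan(push) 10.525818615700022 toolx 18.042713089780104 [ 2.19693797  0.92223167 -0.06683895]
```

Request:
apply_moves(
  rows=[
    [0, [0.0001, -0.001, 0], -0.1],
    [0, [0.0002, -0.002, 0], -0.2],
  ],
)

```text
time: 23.65
ee_pos: [0.6258, -0.0697, 0.2331]
tool_rot: [-3.099, -0.448, 0.004]
contact_force: [-3.7, 11.2, 0.4]
width: 0.003
finger_force: 5.1
```

```bash
python3 st.py
```

```text
t 23.65 phi 8.043703790041008 r 0.05204298751427618 z 0.23309975074826028 F [-3.68095008 11.18511836  0.43453852] Frad -2.0796196500072544 Ftan(push) 11.590144449096313 toolx 16.46450415176769 [ 2.40629024  0.87780948 -0.11397524]
```

Request:
apply_moves(
  rows=[
    [0, [0.0001, -0.001, 0], -0.1],
    [0, [0.0001, -0.0018, 0], -0.2],
  ],
)

```text
time: 23.85
ee_pos: [0.6261, -0.0711, 0.2331]
tool_rot: [-3.105, -0.405, 0.004]
contact_force: [-4.0, 12.2, 1.2]
width: -0.003
finger_force: 5.4
```

```bash
python3 st.py
```

```text
t 23.85 phi 6.5075085556722 r 0.05209643329094793 z 0.23310500627899275 F [-4.01069732 12.17720708  1.17095576] Frad -2.6047719326409293 Ftan(push) 12.553295522407405 toolx 14.87977130840251 [ 2.57716396  0.88518465 -0.10676586]
```

Request:
apply_moves(
  rows=[
    [0, [0, -0.001, 0], -0.1],
    [0, [0, -0.0016, 0], -0.2],
    [0, [0, -0.0016, 0], -0.2],
  ],
)

```text
time: 24.15
ee_pos: [0.6263, -0.0723, 0.2331]
tool_rot: [-3.11, -0.363, 0.003]
contact_force: [-2.9, 12.3, 0.7]
width: 0.001
finger_force: 5.4
```

```bash
python3 st.py
```

```text
t 24.15 phi 5.12632786908117 r 0.05216506365274826 z 0.23313035201694618 F [-2.90317564 12.26719857  0.67948397] Frad -1.7954648252686911 Ftan(push) 12.47753564125847 toolx 13.315755957838258 [ 2.60751828  0.806463   -0.13435196]
```

About 0.65 N m at standstill, so the wheel is tight. I'll back the finger off the spoke and lift out.

Request:
apply_moves(
  rows=[
    [0, [0, 0.005, 0], 0],
    [0, [0, 0.01, 0], 0],
    [0, [-0.001, 0.017, 0], 0],
    [0, [-0.001, 0.017, 0.03], 0],
    [0, [-0.001, 0.017, 0.06], 0],
    [0, [-0.001, 0.017, 0.1], 0],
    [0, [-0.001, 0.06, 0.14], 0],
    [0, [-0.001, 0.11, 0.14], 0],
    [0, [-0.001, 0.16, 0.14], 0],
    [0, [-0.001, 0.21, 0.14], 0],
  ],
)

```text
time: 25.15
ee_pos: [0.6255, 0.1256, 0.3745]
tool_rot: [-3.121, -0.356, -0.003]
contact_force: [1.2, 0.1, 0.3]
width: -0.001
finger_force: 0.0
```

Request:
apply_moves(
  rows=[
    [0, [-0.03, 0.05, 0], 0],
    [0, [-0.06, 0.1, 0], 0],
    [0, [-0.09, 0.15, 0], 0],
    [0, [-0.1, 0.18, 0], 0],
    [0, [-0.1, 0.18, 0], 0],
  ],
)

```text
time: 25.65
ee_pos: [0.522, 0.312, 0.3727]
tool_rot: [-3.117, -0.375, 0.002]
contact_force: [-0.0, -0.4, -0.5]
width: -0.002
finger_force: 0.0
```

Run:
```python
from h import *
s=state();print(s["time"],s["ee_pos"],s["contact_force"],s["dq"].round(3))
sc=read_camera("scene")[:,:,::-1];tp=read_camera("top")[:,:,::-1]
A=cv2.resize(cv2.convertScaleAbs(sc[230:350,240:400],alpha=1.7,beta=10),(760,570//2*2-230),interpolation=cv2.INTER_CUBIC)
A=cv2.resize(sc[230:350,240:400],(400,300),interpolation=cv2.INTER_CUBIC);B=cv2.resize(tp[150:310,220:430],(394,300),interpolation=cv2.INTER_CUBIC)
A=cv2.convertScaleAbs(A,alpha=1.7,beta=10)
cv2.imwrite("pics/final.png",np.hstack([A,B]))
```

```text
25.65 [0.52196861 0.31202959 0.37272035] [-0.03931652 -0.44165892 -0.54353382] [-0.021  0.005  0.051  0.007  0.035 -0.007 -0.049]
```

View pics/final.png

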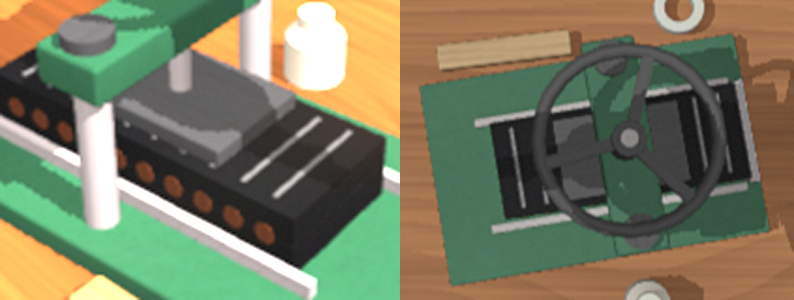

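The final view shows the two halves shut with no gap line near (290,230), and the platen down on the lid. The mould is still at the stop at (750,180), and the tape, pot and gauge have not moved. I'll hand in.

```bash
python3 -c "from cell import *;print(sign_off())"
```

```text
the job is handed in; nothing more can be done
None
```

The mould is home against the end stop and squeezed shut, with the wheel wound about 1.3 turns clockwise to about 0.65 N m. The tape, pot and gauge are where they were, and the job was handed in at about 26 s.

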